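# Snap the cover onto the controller box and keep it pressed on its seal

### The job

Close the open controller box: take the larger of the two loose grey covers, set it squarely on the box and press it down until it snaps in under both spring catches. Then keep a steady moderate push down on the cover, so that it squeezes the rubber seal, and finish like that, still holding the push: do not let go. Leave the smaller cover, the tape roll and the screwdriver where they are.

Things in the scene. Friction and masses are not known exactly. Their poses are not given: they have to be found in the camera images.
- cover_mid (a point): Middle of the larger grey cover (47 mm tall, 80 g, lies rib up). From the bottom: tapered plug 9 mm high (60x38 mm at its foot, 70x48 on top), plate 85 (x) by 62 (y) mm, 4 mm thick, central upright grip rib 44 (x) by 12 (y) mm, 34 mm high. This point: 23.5 mm above the foot and below the rib's top, 10.5 mm above the plate. z up. Fits either way round (half a turn).
- spare_mid (a point): Middle of the smaller grey cover (plate 60x46 mm, same shape and height of 47 mm, rib 44x12x34 mm); it belongs to another box and is to be left alone.
- box: Open grey box, green circuit board inside, fixed to the table; 80 (x) by 58 (y) mm, rim 36 mm high, opening 72x50 mm for the cover's plug, cover's x along the box's x. Origin: centre of underside, on the table; z up. A spring catch at each end. Snapped on, the cover lies loosely with cover_mid 53 mm above the table; 51 mm when pressed until the seal is fully squeezed.
- box_rim (a point): Centre of the box's opening at the height of its hard rim, 36 mm above the table; x and y as those of the box.
- seal (a joint): How far the black rubber seal on the box's rim (2.5 mm proud of it) is squeezed down: 0 free, 0.002 m fully squeezed; 3 N per mm, hard at the end. Squeezed by more than 1 mm, with a push of 5 N or more, is wanted at the end; 8 to 15 N is right, above 40 N too much.
- catch_a (a joint): Angle (rad) of the steel spring catch at the box's +x end: 0 upright, grows as it bends outward, about 0.08 as the cover passes. It stands at x = 46 mm, 24 mm wide, top 53.5 mm above the table; its nose overhangs the plate's end by 3 mm, sloping from 53 to 44 mm height, flat underside at 43.3 mm. 10 to 20 N down on the cover pops it under both.
- catch_b (a joint): The same for the catch at the box's -x end.
- roll: Roll of dark tape lying flat, 55 mm across, 19 mm high; bystander. Origin: centre of its underside.
- screwdriver: Screwdriver lying flat, 160 mm long, 29 mm high; bystander. Origin: centre of its underside.
Mind the look-alikes: they are no part of the job. Leave any blue or yellow look-alike of the part that bears cover_mid alone.

How it is judged (in metres and radians):
On the way, in this order (a step that is already met when the one before it is completed fails the run):
1. the larger cover is lifted off the table in the gripper (height (world z) of cover_mid above 0.06 m and contact force between the fingers and cover above 0.5 N), for 0.1 s.
2. the cover has snapped in under both catches (z of cover_mid in the frame of box_rim below 0.0185 m and horizontal distance between cover_mid and box_rim below 0.004 m and value of joint each of catch_a, catch_b below 0.03 rad), for 0.1 s.
At the end, for the whole second after the job is handed in: The larger cover lies level (within 0.04 rad) under both closed catches, within 4 mm of the box's centre and 0.07 rad of its direction, and the robot is still pressing it onto the seal with 4 to 40 N, the seal squeezed by more than 1 mm (all of step 2 and angle between the x axis of cover_mid and the x axis of box_rim, either way round below 0.07 rad and angle between cover_mid's own z axis and vertical below 0.04 rad and value of joint seal above 0.001 m and contact force between cover and seal between 4 and 40 N and contact force between any of the fingers, the arm and cover above 2 N); the arm keeps its last pose, push and grip.
It fails at once if the smaller cover, the tape roll or the screwdriver is shifted by more than 30 mm (distance of any of spare_mid, roll, screwdriver from where it was at the start of the episode above 0.03 m).
It also fails if it takes over 43 s, if anything falls off the work surface, if the arm or the gripper's body presses on something with over 40 N, if the wrist force passes 120 N, or if a joint passes its speed limit or range.

### The arm

A 6-joint arm with a two-finger parallel gripper is mounted at the origin on a cart in front of the work surface, level with it; the furniture and walls round the work are solid. World frame = base frame: x ahead of the robot, y to its left, z up, the work surface at z = 0. Lengths are in m, angles in degrees, forces in N, time in s.
With the tool pointing down it reaches from about 0.3 to 0.75 m from the base axis. Payload 8.5 kg.
Tool frame: the origin (TCP) lies at the very end of the fingers, on their centre line; the grasp point (between the pads) lies 19 mm behind it; z points along the fingers, y is the line along which they close (so a half turn about z gives the same grasp; the last joint's range is limited). The gripper opens to 85 mm and grips with 20 to 120 N. Pads are 22 mm wide; open, the fingers measure 114 mm over their backs; the gripper's body (76 mm by 85 mm) begins 54 mm behind the grasp point. The pads swing forward as they close: fully open they stand 13 mm farther back than shut.
Start: joints at [50.976, 21.807, 74.336, -0, 83.858, -12.336], TCP at [0.247, 0.491, 0.231] pointing down, gripper open.
Joint ranges: [-178.18, 178.18], [-50.72, 133.34], [12.68, 142.11], [-81.47, 261.47], [9.98, 163.14], [-165.26, 165.26]. Speed limits (degrees/s): [136.94, 136.94, 180, 180, 180, 180].

### API

Orientations are given as a 3x3 rotation matrix whose columns are the frame's x, y, z axes.
In Python, from rig import env, optics, spotter gives the robot as it stands.
- The arm moves only by the shell command python3 -m crank 'ROWS' [FORCE]. ROWS is JSON, one flat list of numbers, 5 for each row, row after row: the finger opening in cm, from 0 to 8.54, then the shift along the tool's x, y, z in cm, then the turn about the tool's z in rad. A call has exactly 8 rows; each row shifts and turns the commanded pose from where the row before left it, along the tool's axes as they then stand; what a row does not reach is not made up. A row lasts 1/12 s, in which the tool goes at most 41.7 mm and 7.16 degrees, less where a joint would pass 70% of its speed; a pose out of reach is approached as far as the arm can. A call is refused whole if a number of a shift passes 4.17 or a number of a turn 0.125, either way. A call with a gripper value outside its range is refused whole. The fingers move at their own pace and stop on an object; FORCE is the grip in N (left out, the last holds). Time passes only in rows, so rows that do not move let the fingers close, or fill a call up. It gives the time, the measured TCP pose, the force, the opening and the grip force at its end, in the units of the state.
- env.observe(): the state, without advancing time (a new reading comes with each control period).
- optics.get_image(name): name is "side" or "top" or "wrist"; returns a dict with "color" (420x560x3 uint8, red, green, blue), "intrinsics" (3x3 intrinsics, pixels), "distortion" ([k1, k2, p1, p2, k3] as OpenCV has them; the pictures are not rectified), "pose" (4x4, takes a point from camera to world coordinates). Camera axes: x right, y up, looking along -z (the intrinsics and any distortion apply to the point x, -y, -z); pixel columns grow to the right and rows downward; lengths in m; the calibration is good to about 2 mm. A picture is of the moment at which its call begins. There is no depth.
- env.close_job(): hands the job in; it is judged then, once.
Trained networks look in a picture, given as the dict that the camera call returned (one of the last four; its "shot" number tells which), for a name from the list of things; names that differ only in an ending like _2 or _b are one class to them, and where a whole thing is asked for, a point or a joint stands for the part that bears it (a point fixed in the world has none). Each returns a list of dicts, best first, with "score" (0 to 1); they miss things now and then, are a little off and sometimes report something else, mostly with a low value. They report only what shows in the picture. A call takes as long as a camera call. They do not tell look-alikes from the thing itself.
- spotter.look_for(picture, query): "at" ([column, row] as shares, 0 to 1, of the picture: columns of its width, rows of its height, amid what is visible of it).
The state is a dict: "time_s": time; "q": joint angles; "qvel": joint speeds; "joint_efforts": joint torques, N m; "position": TCP position; "tool_rot": TCP orientation; "ft_force": force on the tool from outside, world axes, zero at the start; "wrist_torque": the same for the moment, N m; "grip_width": finger opening in m; "gripper_force": force on a finger pad.
Only numpy, scipy, OpenCV 4.12 (cv2) and the standard library are available. Lean on these libraries where they do the work, as an engineer would, in place of code of your own. Each camera call takes 0.05 s, during which the arm holds its last target. There are 200 camera calls.

## Working session

There is one attempt and no reset: what is moved stays moved. The work goes in short steps, Python scripts to look and compute and a shell command to move; the robot and the scene stay as the last step left them, time stands still between calls to the robot, and variables do not carry over. Pictures are saved under pics/ and viewed, at most 10 in all, crops included, and the job is handed in when it is done.

```bash
ls; mkdir -p pics; cat > h.py <<'E'
import numpy as np, cv2
from rig import env, optics, spotter
def ray(p,uv):
    k=np.array(p["intrinsics"],float);d=np.array(p["distortion"],float);T=np.array(p["pose"],float)
    x,y=cv2.undistortPoints(np.array([[uv]],float),k,d)[0,0]
    return T[:3,3],T[:3,:3]@np.array([x,-y,-1.0])
def atz(p,uv,z):
    o,v=ray(p,uv);return o+v*(z-o[2])/v[2]
def proj(p,X):
    k=np.array(p["intrinsics"],float);d=np.array(p["distortion"],float);T=np.array(p["pose"],float)
    c=(np.atleast_2d(X)-T[:3,3])@T[:3,:3];c=c*[1,-1,-1]
    return cv2.projectPoints(c.reshape(-1,1,3),np.zeros(3),np.zeros(3),k,d)[0].reshape(-1,2)
def save(p,n,crop=None,s=1):
    im=cv2.cvtColor(p["color"],cv2.COLOR_RGB2BGR)
    if crop: a,b,c,d=crop;im=im[b:d,a:c]
    cv2.imwrite("pics/"+n,cv2.resize(im,None,fx=s,fy=s,interpolation=cv2.INTER_CUBIC))
E
python3 - <<'E'
from h import *
np.set_printoptions(precision=4,suppress=True)
s=env.observe();print(s["time_s"],s["position"],s["tool_rot"],s["ft_force"])
ims=[]
for n in ["side","top","wrist"]:
    p=optics.get_image(n);print(n,np.array(p["pose"])[:3,3])
    ims.append(cv2.cvtColor(p["color"],cv2.COLOR_RGB2BGR))
    for q,z in [("cover_mid",.0235),("spare_mid",.0235),("box",.03),("box_rim",.036),("roll",.01),("screwdriver",.015),("catch_a",.05)]:
        try:
            for r in spotter.look_for(p,q)[:3]:
                uv=np.array(r["at"])*[560,420];print(" ",q,round(r["score"],2),uv.round(),atz(p,uv,z))
        except Exception as e: print(q,e)
for i,n in enumerate("stw"): cv2.imwrite(f"pics/{n}0.png",ims[i])
E
```

```text
pics
0.0 [0.2468 0.4912 0.2307] [[-0.8935  0.4491 -0.0009]
 [ 0.4491  0.8935 -0.0011]
 [ 0.0003 -0.0014 -1.    ]] [ 0.1162 -0.1112 -0.2437]
side [ 0.2589 -0.9104  0.852 ]
  cover_mid 0.94 [251. 202.] [0.5446 0.0713 0.0235]
  cover_mid 0.75 [213. 230.] [ 0.4131 -0.0042  0.0235]
  cover_mid 0.72 [276. 231.] [ 0.5676 -0.0667  0.0235]
  spare_mid 0.6 [194. 169.] [0.4296 0.2896 0.0235]
  box 0.81 [284. 285.] [ 0.5179 -0.255   0.03  ]
  box_rim 0.61 [282. 284.] [ 0.5141 -0.2532  0.036 ]
  roll 0.83 [316. 335.] [ 0.5389 -0.3939  0.01  ]
  screwdriver 0.82 [278. 178.] [0.6614 0.1596 0.015 ]
  screwdriver 0.65 [281. 282.] [ 0.5197 -0.2313  0.015 ]
  catch_a 0.6 [294. 266.] [ 0.5553 -0.2233  0.05  ]
top [ 0.4113 -0.0604  1.1822]
  cover_mid 0.88 [235. 213.] [0.5448 0.0699 0.0235]
  cover_mid 0.71 [260. 263.] [0.4151 0.0075 0.0235]
  cover_mid 0.7 [288. 198.] [ 0.5809 -0.0674  0.0235]
  spare_mid 0.68 [150. 258.] [0.4308 0.2914 0.0235]
  box 0.67 [354. 220.] [ 0.5212 -0.2365  0.03  ]
  box_rim 0.69 [359. 218.] [ 0.5233 -0.2481  0.036 ]
  roll 0.51 [203. 170.] [0.662  0.1547 0.01  ]
  roll 0.5 [422. 212.] [ 0.5402 -0.4196  0.01  ]
  screwdriver 0.54 [201. 172.] [0.6554 0.1599 0.015 ]
  catch_a 0.4 [349. 207.] [ 0.5508 -0.2222  0.05  ]
wrist [0.174  0.5286 0.3745]
  spare_mid 0.82 [221. 351.] [0.4246 0.3089 0.0235]
```

View pics/t0.png

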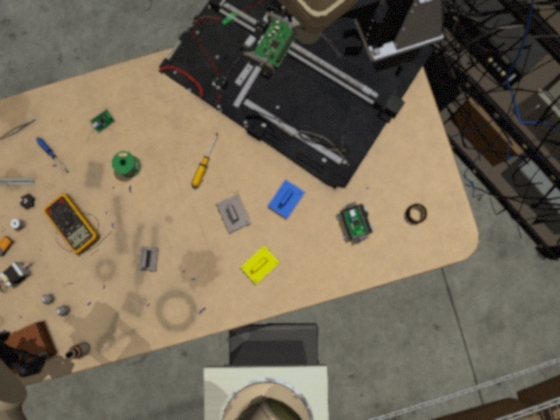

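View pics/s0.png

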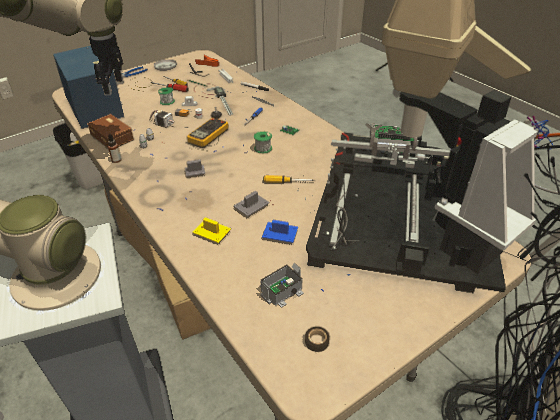

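The top view shows the larger grey cover at (233,213), the smaller one at (148,259), the blue look-alike at (286,199), the yellow one at (261,265), the box at (355,223), the roll at (416,213) and the screwdriver at (205,160). The side view agrees: cover (251,204), box (281,284).

```bash
python3 - <<'E'
from h import *
np.set_printoptions(precision=4,suppress=True)
p=optics.get_image("top")
a=cv2.cvtColor(p["color"],cv2.COLOR_RGB2BGR)
A=cv2.resize(a[180:250,205:265],None,fx=6,fy=6,interpolation=cv2.INTER_CUBIC)
B=cv2.resize(a[185:255,325:385],None,fx=6,fy=6,interpolation=cv2.INTER_CUBIC)
cv2.imwrite("pics/crop1.png",np.hstack([A,B]))
hsv=cv2.cvtColor(p["color"],cv2.COLOR_RGB2HSV)
m=((hsv[...,1]<60)).astype(np.uint8); m2=np.zeros_like(m); m2[185:245,205:262]=m[185:245,205:262]
n,l,st,c=cv2.connectedComponentsWithStats(m2); i=1+st[1:,4].argmax(); print(st[i])
r=cv2.minAreaRect(np.argwhere(l==i)[:,::-1].astype(np.float32)); b=cv2.boxPoints(r)
W=np.array([atz(p,x,.011) for x in b]);print(b,W,W.mean(0))
for k in range(4):
    d=W[(k+1)%4]-W[k];print(np.linalg.norm(d),np.degrees(np.arctan2(d[1],d[0])))
w=optics.get_image("wrist");T=np.array(w["pose"]);s=env.observe();R=np.array(s["tool_rot"])
print("cam in tool",R.T@(T[:3,3]-s["position"]),"view dir in tool",R.T@-T[:3,2],"up",R.T@T[:3,1],w["intrinsics"])
E
```

```text
[217 195  33  38 771]
[[215.4315 203.3493]
 [237.2808 193.4178]
 [250.6712 222.8767]
 [228.8219 232.8082]] [[0.5724 0.1224 0.011 ]
 [0.5976 0.0649 0.011 ]
 [0.5193 0.0303 0.011 ]
 [0.4944 0.0875 0.011 ]] [0.5459 0.0763 0.011 ]
0.06285701679773618 -66.31109146203387
0.08553848568338315 -156.2075193033937
0.062355601127043955 113.57534333076093
0.0854172721130038 24.129051255388482
cam in tool [ 0.0819  0.0005 -0.1432] view dir in tool [-0.3204  0.0015  0.9473] up [0.9473 0.0001 0.3204] [[326.3756   0.     284.2823]
 [  0.     326.3756 207.2541]
 [  0.       0.       1.    ]]
```

View pics/crop1.png

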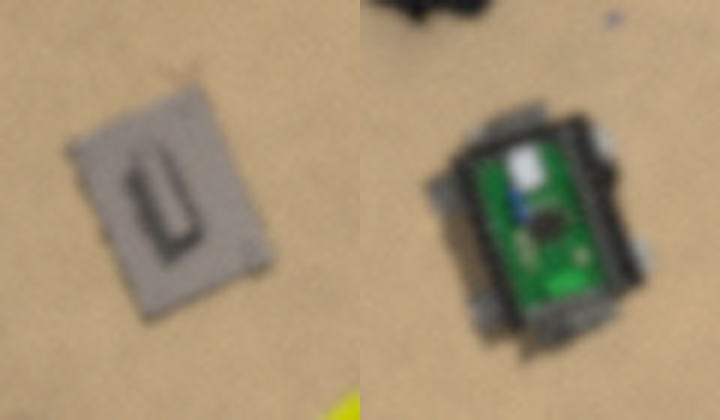

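The crop shows the larger cover (85 x 62 mm measured, yaw about 24°) and the box turned about 16–20°, with its catches at the ends that point away from and towards the robot. I'm moving above the cover.

```bash
python3 -m crank '[8.5,-2.84,-1.5,0,0, 8.5,-2.84,-1.5,0,0, 8.5,-2.84,-1.5,0,0, 8.5,-2.84,-1.5,0,0, 8.5,-2.84,-1.5,0,0, 8.5,-2.84,-1.5,0,0, 8.5,-2.84,-1.5,0,0, 8.5,-2.84,-1.5,0,0]' && python3 -m crank '[8.5,-2.84,-1.5,0,0, 8.5,-2.84,-1.5,0,0, 8.5,-2.84,-1.5,0,0, 8.5,-2.84,-1.5,0,0, 8.5,-2.84,-1.5,0,0, 8.5,-2.84,-1.5,0,0, 8.5,-2.84,-1.5,0,0, 8.5,-2.84,-1.5,0,0]' && python3 -m crank '[8.5,0,0,0.5,-0.1106, 8.5,0,0,0.5,-0.1106, 8.5,0,0,0.5,-0.1106, 8.5,0,0,0.5,-0.1106, 8.5,0,0,0.5,-0.1106, 8.5,0,0,0.5,-0.1106, 8.5,0,0,0.5,-0.1106, 8.5,0,0,0.5,-0.1106]'
python3 - <<'E'
from h import *
np.set_printoptions(precision=4,suppress=True)
p=optics.get_image("wrist");save(p,"w1.png")
for r in spotter.look_for(p,"cover_mid")[:3]:
    uv=np.array(r["at"])*[560,420];print(r["score"],uv.round(),atz(p,uv,.0235))
E
```

```text
time_s: 1.97
position: [0.3968, 0.2807, 0.2315]
tool_rot: [[-0.893, 0.449, 0.0], [0.449, 0.893, 0.0], [-0.0, 0.0, -1.0]]
ft_force: [0.4, -0.5, 0.9]
grip_width: 0.085
gripper_force: 0.0
time_s: 2.63
position: [0.5459, 0.0714, 0.2314]
tool_rot: [[-0.893, 0.449, 0.0], [0.449, 0.893, 0.0], [-0.0, 0.0, -1.0]]
ft_force: [0.4, 0.9, -0.4]
grip_width: 0.0849
gripper_force: 0.0
time_s: 3.3
position: [0.5452, 0.0728, 0.1911]
tool_rot: [[-0.911, -0.412, 0.0], [-0.412, 0.911, -0.0], [0.0, -0.0, -1.0]]
ft_force: [0.1, -0.0, -0.7]
grip_width: 0.0848
gripper_force: 0.0
0.89 [288. 183.] [0.5423 0.0753 0.0235]
0.87 [275.  27.] [0.4217 0.0087 0.0235]
0.6 [147. 158.] [ 0.5757 -0.0578  0.0235]
```

View pics/w1.png

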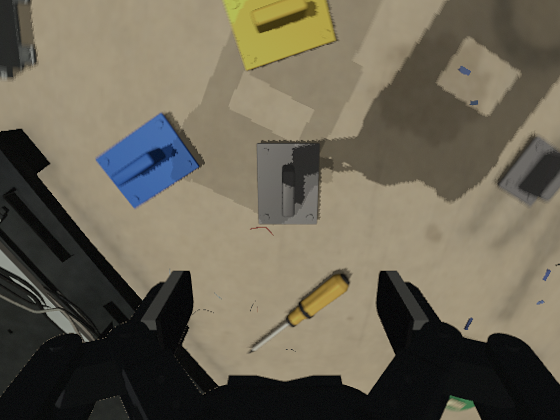

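The wrist view shows the larger grey cover with plate corners near (257,142), (320,142), (319,223), (259,223), nearly aligned with the image and with the rib pointing along the tool's x. The blue and yellow covers are at (150,160) and (280,20), clear of the finger footprint. I'll refine the pose by segmentation.

```bash
python3 - <<'E'
from h import *
np.set_printoptions(precision=4,suppress=True)
p=optics.get_image("wrist");s=env.observe();R=np.array(s["tool_rot"]);t=np.array(s["position"])
hsv=cv2.cvtColor(p["color"],cv2.COLOR_RGB2HSV)
print([hsv[y,x].tolist() for x,y in [(270,180),(310,160),(340,200),(340,160),(230,180)]])
m=(hsv[...,1]<45).astype(np.uint8);m2=np.zeros_like(m);m2[125:240,235:345]=m[125:240,235:345]
n,l,st,c=cv2.connectedComponentsWithStats(m2);i=1+st[1:,4].argmax();print(st[i])
k=cv2.morphologyEx((l==i).astype(np.uint8),cv2.MORPH_OPEN,np.ones((7,7)))
b=cv2.boxPoints(cv2.minAreaRect(np.argwhere(k)[:,::-1].astype(np.float32)));print(b)
W=np.array([atz(p,x,.013) for x in b]);print(W.mean(0),"tool",R.T@(W.mean(0)-t))
for j in range(4):
    d=R.T@(W[(j+1)%4]-W[j]);print(np.linalg.norm(d),np.degrees(np.arctan2(d[1],d[0])))
cv2.imwrite("pics/m.png",k*255)
T=optics.get_image("top")
hsv=cv2.cvtColor(T["color"],cv2.COLOR_RGB2HSV)
E
```

```text
[[21, 17, 108], [10, 17, 44], [20, 57, 161], [20, 66, 96], [21, 58, 141]]
[ 256  144   64   81 4934]
[[257. 224.]
 [257. 144.]
 [318. 144.]
 [318. 224.]]
[0.5468 0.0777 0.013 ] tool [-0.0036  0.0037  0.1782]
0.08382599829074196 1.2709270709593465
0.05950542480592879 89.76471207582932
0.08388657580656816 177.8804857818757
0.0644670306713168 -90.19601814632212
```

```bash
python3 -m crank '[5,-0.2,0.35,0.5,0, 5,-0.1,0,2.2,0, 5,0,0,2.3,0, 5,0,0,2.3,0, 5,0,0,2.3,0, 5,0,0,2.3,0, 5,0,0,1.5,0, 5,0,0,1.5,0]' && python3 -m crank '[5,0,0,0.8,0, 5,0,0,0.8,0, 5,0,0,0.7,0, 1,0,0,0.1,0, 1,0,0,0,0, 0.5,0,0,0,0, 0.5,0,0,0,0, 0.5,0,0,0,0]' 70
python3 - <<'E'
from h import *
p=optics.get_image("wrist");save(p,"w2.png")
E
```

```text
time_s: 4.17
position: [0.5464, 0.0776, 0.0412]
tool_rot: [[-0.914, -0.405, -0.001], [-0.405, 0.914, 0.0], [0.0, 0.0, -1.0]]
ft_force: [0.4, 0.3, -0.6]
grip_width: 0.0499
gripper_force: 0.0
time_s: 4.83
position: [0.547, 0.0773, 0.0191]
tool_rot: [[-0.914, -0.407, 0.002], [-0.407, 0.914, -0.0], [-0.001, -0.001, -1.0]]
ft_force: [0.2, 0.7, 3.1]
grip_width: 0.0105
gripper_force: 68.9
```

View pics/w2.png

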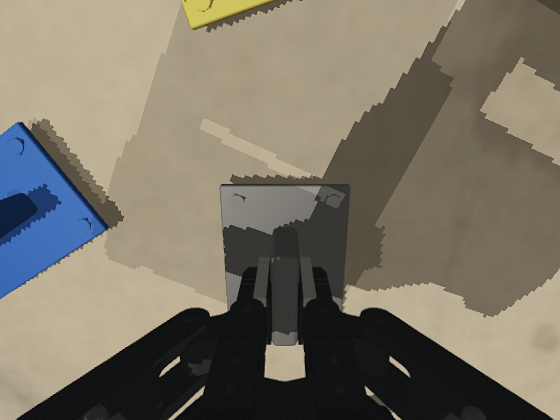

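The fingers hold the rib; the cover's near edge runs from (220,185) to (350,185), square to the tool. Now I lift and go to a place from which the box shows beside the cover.

```bash
python3 -m crank '[0.5,0,0,-1,0, 0.5,0,0,-2,0, 0.5,0,0,-2.5,0, 0.5,0,0,-2.5,0, 0.5,0,0,-2.5,0, 0.5,0,0,-2.5,0, 0.5,0,0,-2.5,0, 0.5,0,0,-2.5,0]' && python3 -m crank '[0.5,0.6,-1.3,0,0, 0.5,1.2,-2.7,0,0, 0.5,1.3,-2.9,0,0, 0.5,1.3,-2.9,0,0, 0.5,1.3,-2.9,0,0, 0.5,1.2,-2.7,0,0, 0.5,1,-2.4,0,0, 0.5,0,0,0,0]'
python3 - <<'E'
from h import *
np.set_printoptions(precision=4,suppress=True)
ims=[]
for n in ["wrist","wrist","side","top"]:
    p=optics.get_image(n)
    for q,z in [("box",.02),("box_rim",.036),("catch_a",.05),("cover_mid",.2)]:
        for r in spotter.look_for(p,q)[:3]:
            uv=np.array(r["at"])*[560,420];print(n,q,round(r["score"],2),uv.round(1),atz(p,uv,z))
    save(p,n+"3.png"); np.save(n+"3.npy",p,allow_pickle=True)
a=cv2.imread("pics/side3.png")[225:345,210:370];b=cv2.imread("pics/wrist3.png")
cv2.imwrite("pics/side3c.png",cv2.resize(a,None,fx=5,fy=5,interpolation=cv2.INTER_CUBIC))
E
```

```text
time_s: 5.55
position: [0.546, 0.0773, 0.2003]
tool_rot: [[-0.914, -0.407, 0.0], [-0.407, 0.914, -0.0], [-0.0, -0.0, -1.0]]
ft_force: [0.4, -0.2, -1.3]
grip_width: 0.0109
gripper_force: 68.4
time_s: 6.22
position: [0.5466, -0.1216, 0.1987]
tool_rot: [[-0.915, -0.403, 0.0], [-0.403, 0.915, -0.001], [0.0, -0.001, -1.0]]
ft_force: [-0.2, -0.0, -1.0]
grip_width: 0.011
gripper_force: 68.4
wrist box_rim 0.97 [182.7 104.3] [ 0.5141 -0.2357  0.036 ]
wrist catch_a 0.97 [175.   52.5] [ 0.4758 -0.2507  0.05  ]
wrist catch_a 0.92 [175.9 157.3] [ 0.5583 -0.2231  0.05  ]
wrist cover_mid 0.87 [462.3 108.2] [ 0.4454 -0.0844  0.2   ]
wrist cover_mid 0.78 [283.9 234.9] [ 0.5285 -0.1297  0.2   ]
wrist cover_mid 0.64 [354.3 230.3] [ 0.513  -0.1003  0.2   ]
wrist box 0.72 [174.5  99.8] [ 0.5163 -0.2429  0.02  ]
wrist box_rim 0.59 [176.2  99.9] [ 0.5136 -0.2369  0.036 ]
wrist catch_a 0.89 [170.5  50.1] [ 0.4764 -0.2496  0.05  ]
wrist catch_a 0.75 [464.6 337.2] [0.6199 0.136  0.05  ]
wrist catch_a 0.61 [170.8 152.2] [ 0.5563 -0.2232  0.05  ]
wrist cover_mid 0.73 [351.1 228.8] [ 0.5129 -0.0971  0.2   ]
wrist cover_mid 0.61 [457.6 111. ] [ 0.4471 -0.0809  0.2   ]
wrist cover_mid 0.58 [282.7 233.6] [ 0.5283 -0.1254  0.2   ]
side box 0.84 [281.1 286.1] [ 0.5146 -0.2469  0.02  ]
side box_rim 0.78 [282.1 281.2] [ 0.5172 -0.2466  0.036 ]
side catch_a 0.68 [265.1 286.2] [ 0.4714 -0.2584  0.05  ]
side catch_a 0.4 [296.2 266.5] [ 0.56   -0.2271  0.05  ]
side cover_mid 0.89 [213.4 231.6] [ 0.3801 -0.2031  0.2   ]
side cover_mid 0.7 [278.7 229.7] [ 0.5092 -0.2457  0.2   ]
side cover_mid 0.64 [271.3 197. ] [ 0.5322 -0.1375  0.2   ]
top box 0.73 [354.8 222.6] [ 0.5144 -0.2397  0.02  ]
top box_rim 0.56 [359.6 221.8] [ 0.5148 -0.2495  0.036 ]
top box_rim 0.47 [151.7 258.7] [0.4297 0.282  0.036 ]
top cover_mid 0.51 [312.7 214.8] [ 0.5172 -0.1202  0.2   ]
top cover_mid 0.41 [286.  210.8] [ 0.5271 -0.0619  0.2   ]
```

View pics/wrist3.png

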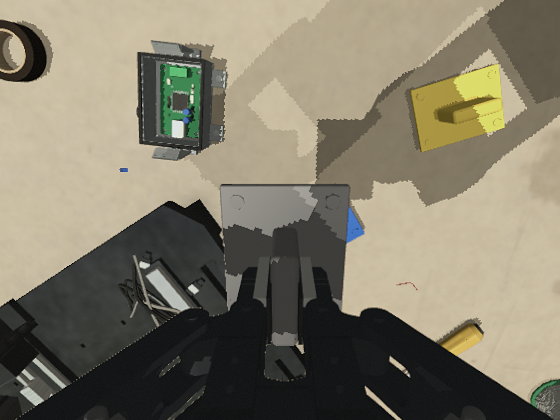

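The wrist view shows the box's rim, about (138,53) to (212,150), with catches at (172,48) and (172,155); the cover's front edge is level at row 185, columns 220–350. I'll zoom in on the box.

```bash
python3 - <<'E'
from h import *
p=np.load("wrist3.npy",allow_pickle=True).item()
save(p,"w3c.png",(120,35,240,165),4.5)
E
```

```text
(no output)
```

View pics/w3c.png

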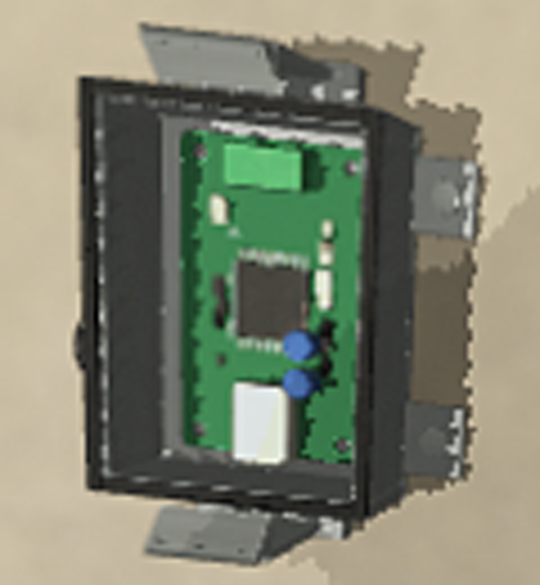

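```bash
python3 - <<'E'
from h import *
from scipy.optimize import least_squares
np.set_printoptions(precision=4,suppress=True)
p=np.load("wrist3.npy",allow_pickle=True).item()
s=env.observe();R=np.array(s["tool_rot"]);t=np.array(s["position"]);print(t,s["time_s"])
c=np.array([[80,77],[382,109],[367,519],[90,490]])/4.5+[120,35]
W=np.array([atz(p,x,.0375) for x in c]);print(W)
for j in range(4):
    d=W[(j+1)%4]-W[j];print(np.linalg.norm(d),np.degrees(np.arctan2(d[1],d[0])))
def rect(v,z,a,b):
    C,S=np.cos(v[2]),np.sin(v[2]);L=np.array([[-a,b],[-a,-b],[a,-b],[a,b]])
    return np.c_[v[0]+L[:,0]*C-L[:,1]*S,v[1]+L[:,0]*S+L[:,1]*C,np.full(4,z)]
# choose correspondences by trying both cyclic orders
best=None
for k in range(4):
  for f in (1,-1):
    r=least_squares(lambda v:(proj(p,np.roll(rect(v,.0375,.04,.029)[::f],k,0))-c).ravel(),[*W.mean(0)[:2],.3])
    if best is None or r.cost<best.cost: best=r
v=best.x;print("box",v[:2],np.degrees(v[2]),"cost",best.cost,best.fun.round(1))
print("tool yaw",np.degrees(np.arctan2(R[1,0],R[0,0])))
print("box in tool",R.T@(np.array([*v[:2],.036])-t))
for uv in [(220,185),(350,185)]: print("edge tool",R.T@(atz(p,uv,t[2]-.006)-t))
E
```

```text
[ 0.5468 -0.1175  0.1983] 7.2167
[[ 0.4893 -0.2792  0.0375]
 [ 0.4715 -0.2244  0.0375]
 [ 0.5466 -0.2006  0.0375]
 [ 0.5642 -0.2551  0.0375]]
0.05763887597894169 107.98840562817924
0.07873832263146477 17.60284053061341
0.05730846262893228 -72.11573119298471
0.07863263269964044 -162.15684981949732
box [ 0.518  -0.2398] -162.2427407877663 cost 1.372397507100937 [-0.3 -0.9  0.2 -0.5  0.4  0.9 -0.3  0.7]
tool yaw -155.99570997351057
box in tool [ 0.0761 -0.1     0.1623]
edge tool [ 0.0418 -0.0294  0.006 ]
edge tool [0.0418 0.0321 0.006 ]
```

```bash
python3 -m crank '[0.5,0.5,-0.7,0,0, 0.5,1,-1.3,0,0, 0.5,1.2,-1.6,0,0, 0.5,1.4,-1.8,0,0, 0.5,1.3,-1.7,0,0, 0.5,1.2,-1.6,0,0, 0.5,0.8,-1.1,0,0, 0.5,0.25,-0.3,0,0]' && python3 -m crank '[0.5,0,0,0.5,0.0535, 0.5,0,0,1.2,0.0535, 0.5,0,0,2,0, 0.5,0,0,2.2,0, 0.5,0,0,2.2,0, 0.5,0,0,2,0, 0.5,0,0,1.2,0, 0.5,0,0,0,0]'
python3 - <<'E'
from h import *
np.set_printoptions(precision=4,suppress=True)
s=env.observe()
p=optics.get_image("side");w=optics.get_image("wrist");s=env.observe();print(s["position"],np.array(s["ft_force"]))
R=np.array(s["tool_rot"]);print(np.degrees(np.arctan2(R[1,0],R[0,0])))
np.save("w4.npy",w,allow_pickle=True)
a=cv2.resize(p["color"][230:320,230:340],None,fx=4,fy=4,interpolation=cv2.INTER_CUBIC)
b=w["color"][60:420,100:460]
cv2.imwrite("pics/m4.png",cv2.cvtColor(np.hstack([a,b]),cv2.COLOR_RGB2BGR)) if a.shape[0]==360 else 0
for r in spotter.look_for(w,"catch_a")[:3]: print(r, atz(w,np.array(r["at"])*[560,420],.05))
E
```

```text
time_s: 7.88
position: [0.5174, -0.2431, 0.1982]
tool_rot: [[-0.914, -0.405, -0.0], [-0.405, 0.914, -0.0], [0.0, -0.0, -1.0]]
ft_force: [-0.7, -0.0, -0.9]
grip_width: 0.0109
gripper_force: 68.4
time_s: 8.55
position: [0.5171, -0.2396, 0.0829]
tool_rot: [[-0.952, -0.307, -0.004], [-0.307, 0.952, 0.003], [0.003, 0.004, -1.0]]
ft_force: [0.4, 0.6, -0.7]
grip_width: 0.0111
gripper_force: 68.4
[ 0.5183 -0.2405  0.0856] [-0.7116 -0.2827 -0.3288]
-162.09671613300225
{'at': [0.5066, 0.3871], 'score': 0.63} [ 0.4727 -0.2548  0.05  ]
```

View pics/m4.png

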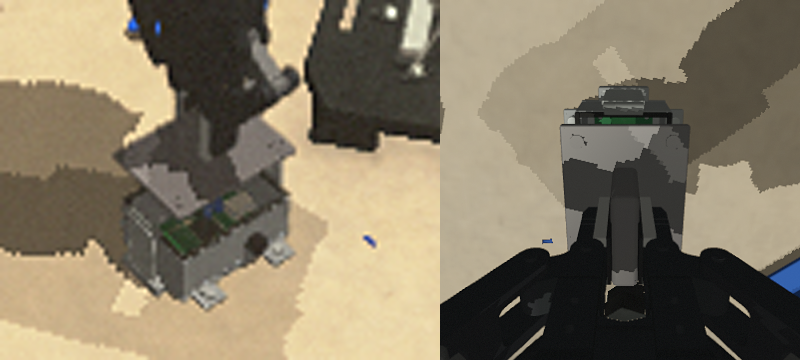

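The side crop shows the cover squarely above the box. In the wrist crop the front catch and rim (columns about 567–683) are centred under the cover's edge (561–690). I'm going down onto the catches.

```bash
python3 -m crank '[0.5,0,-0.05,0.4,0, 0.5,0,0,0.5,0, 0.5,0,0,0.5,0, 0.5,0,0,0.4,0, 0.5,0,0,0.3,0, 0.5,0,0,0.2,0, 0.5,0,0,0.1,0, 0.5,0,0,0,0]' 100 && python3 -m crank '[0.5,0,0,0.1,0, 0.5,0,0,0.1,0, 0.5,0,0,0.1,0, 0.5,0,0,0.1,0, 0.5,0,0,0.1,0, 0.5,0,0,0.1,0, 0.5,0,0,0.1,0, 0.5,0,0,0,0]'
```

```text
time_s: 9.37
position: [0.5181, -0.2413, 0.0611]
tool_rot: [[-0.952, -0.307, -0.0], [-0.307, 0.952, 0.0], [0.0, 0.0, -1.0]]
ft_force: [-0.6, -0.1, 0.4]
grip_width: 0.0101
gripper_force: 99.8
time_s: 10.03
position: [0.5187, -0.2419, 0.0554]
tool_rot: [[-0.952, -0.307, 0.002], [-0.307, 0.952, -0.002], [-0.001, -0.002, -1.0]]
ft_force: [-0.9, -0.8, 7.6]
grip_width: 0.0104
gripper_force: 101.8
```

```bash
python3 -m crank '[0.5,0,0,0.1,0, 0.5,0,0,0.1,0, 0.5,0,0,0.1,0, 0.5,0,0,0.1,0, 0.5,0,0,0,0, 0.5,0,0,0,0, 0.5,0,0,0,0, 0.5,0,0,0,0]'; python3 -c "
from h import *
s=env.observe();print(s['position'],s['ft_force'],s['wrist_torque'])"
```

```text
time_s: 10.7
position: [0.5178, -0.2409, 0.0495]
tool_rot: [[-0.952, -0.307, -0.001], [-0.307, 0.952, 0.001], [0.001, 0.002, -1.0]]
ft_force: [1.9, 0.2, -7.3]
grip_width: 0.0106
gripper_force: 99.4
[ 0.51782084 -0.24086     0.04952108] [ 1.92587237  0.18415669 -7.33278064] [ 0.10454032 -0.25566159 -0.05588958]
```

```bash
python3 -m crank '[0.5,0,0,0.05,0, 0.5,0,0,0.05,0, 0.5,0,0,0.05,0, 0.5,0,0,0.05,0, 0.5,0,0,0,0, 0.5,0,0,0,0, 0.5,0,0,0,0, 0.5,0,0,0,0]'
```

```text
time_s: 11.37
position: [0.5182, -0.2414, 0.0485]
tool_rot: [[-0.952, -0.307, 0.0], [-0.307, 0.952, -0.0], [-0.0, -0.0, -1.0]]
ft_force: [-0.2, -0.3, -0.3]
grip_width: 0.0102
gripper_force: 100.0
```

```bash
python3 -m crank '[0.5,0,0,0.05,0, 0.5,0,0,0.05,0, 0.5,0,0,0.05,0, 0.5,0,0,0.05,0, 0.5,0,0,0,0, 0.5,0,0,0,0, 0.5,0,0,0,0, 0.5,0,0,0,0]'
```

```text
time_s: 12.03
position: [0.5182, -0.2414, 0.0466]
tool_rot: [[-0.952, -0.307, 0.0], [-0.307, 0.952, -0.0], [-0.0, -0.0, -1.0]]
ft_force: [-1.2, 0.6, 5.9]
grip_width: 0.0103
gripper_force: 101.2
```

```bash
python3 -m crank '[0.5,0,0,0.03,0, 0.5,0,0,0.02,0, 0.5,0,0,0,0, 0.5,0,0,0,0, 0.5,0,0,0,0, 0.5,0,0,0,0, 0.5,0,0,0,0, 0.5,0,0,0,0]'; python3 - <<'E'
from h import *
for _ in range(4):
    p=optics.get_image("side");s=env.observe();print(s["position"],s["ft_force"])
w=optics.get_image("wrist")
a=cv2.resize(p["color"][230:320,230:340],None,fx=4,fy=4,interpolation=cv2.INTER_CUBIC)
cv2.imwrite("pics/m5.png",cv2.cvtColor(np.hstack([a,w["color"][60:420,100:460]]),cv2.COLOR_RGB2BGR))
E
```

```text
time_s: 12.7
position: [0.5183, -0.2414, 0.0466]
tool_rot: [[-0.952, -0.307, 0.001], [-0.307, 0.952, -0.001], [-0.0, -0.001, -1.0]]
ft_force: [-2.2, 1.3, 9.4]
grip_width: 0.01
gripper_force: 101.9
[ 0.51827557 -0.24140327  0.04659755] [-2.2068335   1.55765256 10.07966434]
[ 0.51828417 -0.24143192  0.04660803] [-1.56251007  1.21967641 10.41764751]
[ 0.51826835 -0.24143711  0.04659684] [-2.18200357  1.12297605  9.47829975]
[ 0.5182719  -0.24142465  0.04658084] [-2.31560523  1.12730895 10.20891119]
```

View pics/m5.png

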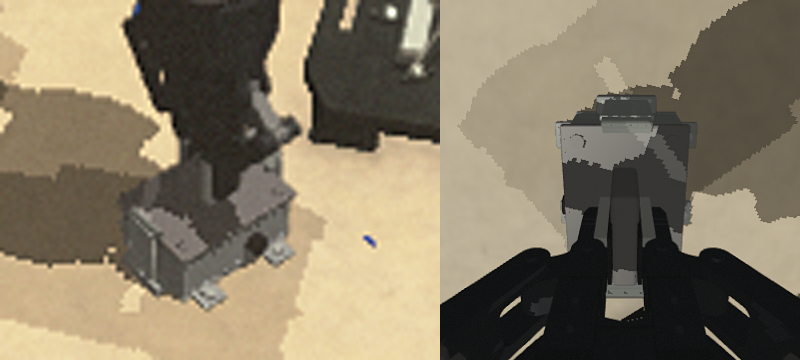

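The cover sits flush on the box in both crops, with the catch nose over the plate's end at crop (625,125). A steady 10 N is pressing on the fully squeezed seal, so I'm handing in.

```bash
python3 -c "
from rig import env
print(env.close_job())"
```

```text
the job is handed in; nothing more can be done
None
```

The larger cover is snapped onto the box, and I handed the job in at about 13 s with the arm still pressing it down at about 10 N on the fully squeezed seal; the judge's verdict was not shown.

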